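# Punch the drill spot on a plinth's bracket blank

## Task

Take the automatic centre punch out of the tool rack, stand its point on the red dot of the steel bracket blank and press straight down until its hidden spring snaps, stopping there instead of forcing it against its stop. Do not fire the punch anywhere else. Then put it back upright in the rack hole it came from and let go, leaving the plinth and everything else where it was.

Things in the scene. Friction and masses are not known exactly. Their poses are not given: they have to be found in the camera images.
- punch: Automatic centre punch, 0.25 kg, hanging upright by its shoulder in one of the rack's holes. Origin on its axis at the shoulder's underside (level with the rack's top at the start), +z up. Upwards: brass shoulder 28 mm wide, 6 mm thick; dark steel grip, 20 x 20 mm square, z 6 to 66 mm, flats facing its own x and y; brass cap 24 mm wide, 66 to 82 mm. Below: steel nose 14 mm wide, to z -40 mm.
- punch_nose (a point): Point on the punch's axis at the lower end of its nose, 40 mm below the punch's origin (the nose tapers to 9 mm there). From it a slim spring-loaded point sticks out a further 8 to 28 mm (a screw setting, different each time and not reported), so the point's end lies 48 to 68 mm below the punch's origin.
- punch_hammer (a joint): Hidden hammer in the punch (m): 0 cocked, 0.0022 snapped; it cocks itself when the punch is lifted. Pressed on the blank, the point resists with 1.5 N, rising about 1.6 N per mm of press to 8 to 10 N after 4 to 5 mm; there the hammer snaps and the force drops by about 2.5 N. About 3 mm of further pressing brings it to a hard stop, where force climbs fast: the blank must not get over 16 N.
- blank: The work: a loose dark walnut plinth 140 x 100 x 40 mm (x, y, z) with a steel bracket blank 100 x 60 x 5 mm fixed on its top, 0.7 kg. Origin at the centre of the underside; top of the steel 45 mm above it.
- dot (a point): Centre of the red dot (8 mm diameter, on a white painted 30 mm square) on top of the steel bracket blank: the drill spot. It lies 20 mm along +x and 8 mm along -y from the middle of the steel. Height 45.5 mm above the bench
- rack: Fixed brown wooden block 90 x 210 x 85 mm (x, y, z), origin at the centre of its underside, with three through holes of 20 mm diameter in a row along its own y, at -70, 0 and +70 mm. They hold the punch and two gouges in any order. The punch's flats stand parallel to the rack's sides (within 3 degrees); the gripper has room if it closes across the row, along the rack's x.
- gouge_a: Bystander: gouge with a pale wooden handle, upright in the rack; origin at the underside of its shoulder, level with the rack's top; handle 25 mm diameter, up to 85 mm above the rack
- gouge_b: Bystander: gouge with a dark wooden handle, upright in the rack; shape and origin as gouge_a
- spare_plinth: Bystander: pale wooden plinth of the same size as the work, with a brass plate that has four black holes; origin at the centre of the underside
- chisel_a: Bystander: chisel lying on the bench, 230 mm long, pale handle, 24 mm high; origin under its middle, x along it
- chisel_b: Bystander: as chisel_a, brown handle
- mallet: Bystander: round carver's mallet standing on its head, 72 mm diameter, 205 mm high; origin at the centre of its underside
- figure: Bystander: small carved pale wooden figure, 76 mm diameter, 115 mm high; origin at the centre of its underside
- wax_jar: Bystander: amber glass jar, 70 mm diameter, 70 mm high; origin at the centre of its underside
There are look-alikes about, which are no part of the job. Leave any green or pink look-alike of the blank alone.

How it is judged:
By the outcome, as a careful person would: the job done as asked, in the order asked, and still so for the second after the job is handed in, with the robot touching nothing.
It also fails if it takes over 67 s, if anything falls off the work surface, if the arm or the gripper's body presses on something with over 40 N, if the wrist force passes 120 N, or if a joint passes its speed limit or range.

## Robot

A 7-joint arm with a two-finger parallel gripper is mounted at the origin on the work surface. World frame = base frame: x ahead of the robot, y to its left, z up, the work surface at z = 0. Lengths are in mm, angles in degrees, forces in N, time in s.
With the tool pointing down it reaches from about 400 to 875 mm from the base axis. Payload 6.5 kg.
Tool frame: the origin (TCP) lies midway between the tips of the shut fingers; the grasp point (between the pads) lies 19 mm behind it; z points along the fingers, y is the line along which they close (so a half turn about z gives the same grasp; the last joint's range is limited). The gripper opens to 85 mm and grips with 20 to 120 N. Pads are 22 mm wide; open, the fingers measure 114 mm over their backs; the gripper's body (76 mm by 85 mm) begins 54 mm behind the grasp point. The pads swing forward as they close: fully open they stand 13 mm farther back than shut.
Start: joints at [-66.99, 30.733, -0.252, 88.115, 0.149, 61.152, -4.079], TCP at [293.095, 580.16, 231.29] pointing down, gripper open.
Joint ranges: [-154.64, 154.64], [-21.42, 123.67], [-72.66, 72.17], [13.99, 137.28], [-74.86, 254.86], [10.95, 109.41], [-158.01, 158.01]. Speed limits (degrees/s): [136.94, 136.94, 180, 180, 180, 180, 180].

## Interface

Orientations are given as a 3x3 rotation matrix whose columns are the frame's x, y, z axes.
In Python, from station import telemetry, optics, order gives the robot as it stands.
- The arm moves only by the tool apply_moves, never from a script. Its argument "motion" is a list of rows, each a list of 7 numbers: the shift along the tool's x, y, z in cm, then the turn, a rotation vector about the tool's x, y, z in rad, then the opening, from -1 (shut) to 1 (fully open). In form: [[dx, dy, dz, rx, ry, rz, grip], ...]. A call has 1 to 5 rows; each row is the pose to reach, as a shift and turn from the pose commanded when the call began, along the tool's axes at that moment; what a row does not reach only later rows make up. A row lasts 1/8 s, in which the tool goes at most 62.5 mm and 10.7 degrees, less where a joint would pass 70% of its speed; a pose out of reach is approached as far as the arm can. A call with a gripper value outside its range is refused whole. The fingers move at their own pace and stop on an object; "force" is the grip in N (left out, the last holds). Time passes only in rows, so rows that repeat a pose let the fingers close. It gives the time, the measured TCP pose, the force, the opening and the grip force at its end, in the units of the state.
- telemetry.read_state(): the state, without advancing time (a new reading comes with each control period).
- optics.read_camera(name): name is "scene" or "top"; returns a dict with "image" (420x560x3 uint8, red, green, blue), "z_map" (420x560 float32, mm along the optical axis (not along the pixel's ray), 0 where there is no reading), "camera_matrix" (3x3 intrinsics, pixels), "dist" ([k1, k2, p1, p2, k3] as OpenCV has them; the pictures are not rectified), "R" (3x3) and "t" (3): a world point X has camera coordinates R X + t. Camera axes: x right, y down, z forward; pixel columns grow to the right and rows downward; lengths in mm; the calibration is good to about 2 mm. A picture is of the moment at which its call begins.
- order.job_done(): hands the job in; it is judged then, once.
The state is a dict: "time": time; "joint_pos": joint angles; "joint_velocities": joint speeds; "tau": joint torques, N m; "tcp_pos": TCP position; "eef_rot": TCP orientation; "wrist_force": force on the tool from outside, world axes, zero at the start; "wrist_torque": the same for the moment, N m; "grip_width": finger opening in mm; "gripper_force": force on a finger pad.
Only numpy, scipy, OpenCV 4.12 (cv2) and the standard library are available. Lean on these libraries where they do the work, as an engineer would, in place of code of your own. Each camera call takes 0.05 s, during which the arm holds its last target. There are 200 camera calls.

## Working session

There is one attempt and no reset: what is moved stays moved. The work goes in short steps, Python scripts to look and compute and a tool call to move; the robot and the scene stay as the last step left them, time stands still between calls to the robot, and variables do not carry over. Pictures are saved under pics/ and viewed, at most 11 in all, crops included, and the job is handed in when it is done.

Besides the shell and the picture viewer there is one more tool, called after "Emit:" by a JSON object that holds its "op" and its "data", one argument or row to a line. apply_moves: Moves the arm, as the interface text tells. Its arguments: {"type":"object","properties":{"motion":{"type":"array","items":{"type":"array","items":{"type":"number"}}},"force":{"type":"number"}},"required":["motion"]}

```bash
mkdir -p pics; cat > h.py <<'E'
import numpy as np, cv2
from station import telemetry, optics, order
def cam(n):
    c=optics.read_camera(n); c={k:(v if k=="image" else np.array(v,float)) for k,v in c.items()}; c['image']=np.array(c['image']); return c
def ray(c,uv):
    p=cv2.undistortPoints(np.array(uv,float).reshape(-1,1,2),c['camera_matrix'],c['dist']).reshape(-1,2)
    d=np.c_[p,np.ones(len(p))]@c['R']; o=-c['R'].T@c['t']; return o,d
def onz(c,uv,z):
    o,d=ray(c,uv); return o+d*((z-o[2])/d[:,2])[:,None]
def depthpt(c,uv):
    o,d=ray(c,uv); z=np.array([c['z_map'][int(round(v)),int(round(u))] for u,v in np.array(uv).reshape(-1,2)]); return o+d*z[:,None]
def cloud(c):
    h,w=c['z_map'].shape; g=np.mgrid[0:h,0:w]; uv=np.stack([g[1].ravel(),g[0].ravel()],1)
    o,d=ray(c,uv); P=o+d*c['z_map'].ravel()[:,None]; P[c['z_map'].ravel()==0]=np.nan; return P.reshape(h,w,3)
def save(n,im,s=1):
    cv2.imwrite(n,cv2.resize(im[...,::-1],None,fx=s,fy=s,interpolation=cv2.INTER_CUBIC))
E
python3 - <<'E'
from h import *
for n in("scene","top"):
    c=cam(n); save(f"pics/{n}0.png",c['image'],1.4); print(n,-c['R'].T@c['t'],c['R'][2]); np.save(n+"0.npy",c,allow_pickle=True)
s=telemetry.read_state(); print(s)
E
```

```text
scene [1369.00342505  424.90931768  916.73943524] [-0.64297116 -0.33319521 -0.68961514]
top [ 421.09583146   -2.75134806 1670.53179719] [ 0.08237002  0.02338619 -0.99632739]
{'time': 0.1, 'joint_pos': array([-66.99147227,  30.77304   ,  -0.25420436,  88.16571106,
         0.1508301 ,  61.15325687,  -4.07871388]), 'joint_velocities': array([ 0.02799472, -0.13338636, -0.12438493, -0.21102693, -0.01149853,
        0.04728992,  0.07414051]), 'tau': array([ 3.39801831e-03, -5.84568429e+01,  1.05233263e+00, -2.59776735e+01,
        1.26498661e-02,  4.56427195e-03, -2.10494994e-05]), 'tcp_pos': array([292.84617798, 579.64165627, 230.49746796]), 'eef_rot': array([[-8.92618533e-01,  4.50812390e-01, -5.86741243e-04],
       [ 4.50812748e-01,  8.92617303e-01, -1.48901466e-03],
       [-1.47530872e-04, -1.59363251e-03, -9.99998719e-01]]), 'wrist_force': array([ 1.15179576, -1.04289223,  0.73543311]), 'wrist_torque': array([-0.03538685, -0.00799842, -0.01771447]), 'gripper_force': 0.0, 'grip_width': 85.22176529380737}
```

View pics/scene0.png

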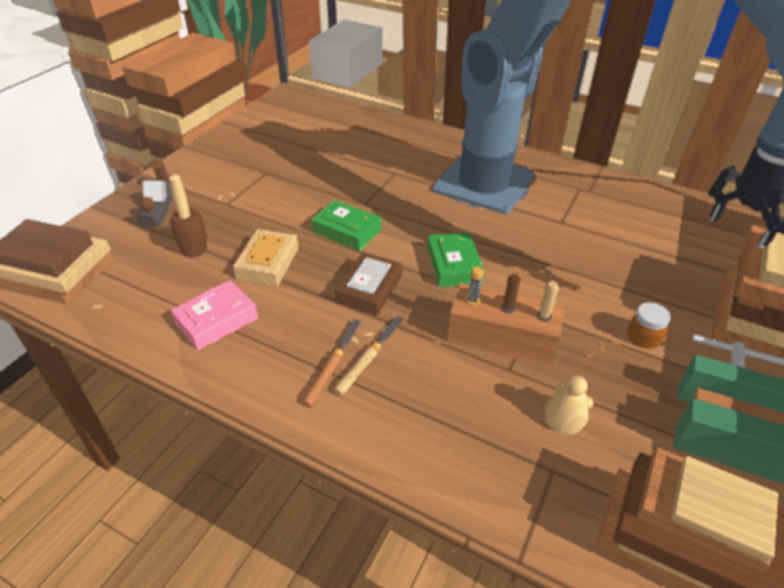

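View pics/top0.png

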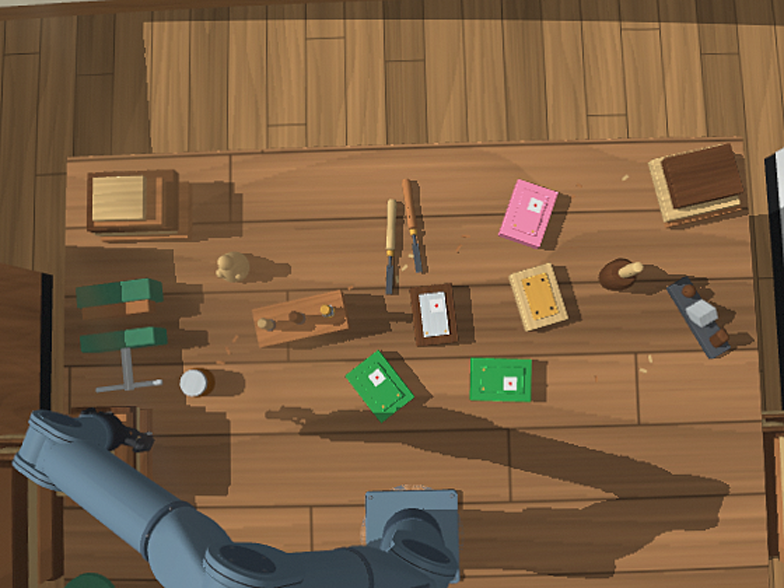

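The scene picture shows the rack at about (505,322) of the 784-px picture: the punch with its brass cap at (476,285), the dark gouge at (513,293) and the pale gouge at (549,300). The walnut plinth with the steel plate is at (368,282). In the top view the punch is at (327,310) and the plinth at (435,314). There are two green look-alikes and one pink. Only (435,314) in the top view is dark walnut with bare steel, so it fits the description. I'll measure it and enlarge it.

```bash
python3 - <<'E'
from h import *
T=np.load("top0.npy",allow_pickle=True).item(); S=np.load("scene0.npy",allow_pickle=True).item()
im=np.hstack([cv2.resize(T['image'][190:260,170:340],None,fx=4,fy=4,interpolation=cv2.INTER_CUBIC)])
im2=cv2.resize(S['image'][170:270,235:410],None,fx=3.9,fy=3.0,interpolation=cv2.INTER_CUBIC)[:, :680]
save("pics/crop1.png",np.vstack([im,im2]))
for n,c in(("top",T),("scene",S)):
    P=cloud(c); print(n,"bench z", np.nanmedian(P[...,2][(abs(P[...,0]-500)<150)&(abs(P[...,1])<400)&(abs(P[...,2])<12)]))
    hsv=cv2.cvtColor(c['image'],cv2.COLOR_RGB2HSV)
    red=((hsv[...,0]<8)|(hsv[...,0]>172))&(hsv[...,1]>140)&(hsv[...,2]>110)
    k,l,st,ce=cv2.connectedComponentsWithStats(red.astype(np.uint8))
    for i in range(1,k):
        if st[i,4]>=3:
            w=onz(c,ce[i:i+1],45.5)[0]
            if 300<w[0]<900 and abs(w[1])<400: print(" red",ce[i].round(1),st[i,4],w.round(1))
    # steel plate: grey unsaturated
    g=((hsv[...,1]<60)&(hsv[...,2]>120)).astype(np.uint8)
    k,l,st,ce=cv2.connectedComponentsWithStats(g)
    for i in range(1,k):
        if st[i,4]>100:
            w=onz(c,ce[i:i+1],45)[0]
            if 300<w[0]<900 and abs(w[1])<300:
                cn=cv2.findContours((l==i).astype(np.uint8),0,1)[0][0]
                q=onz(c,cn[:,0],45)[:,:2].astype(np.float32); r=cv2.minAreaRect(q); print(" grey",ce[i].round(1),st[i,4],r, np.nanmedian(P[l==i][:,2]))
    # rack top by height
    m=((P[...,2]>78)&(P[...,2]<92)&(P[...,0]>350)&(P[...,0]<800)&(P[...,1]>-50)&(P[...,1]<350)).astype(np.uint8)
    k,l,st,ce=cv2.connectedComponentsWithStats(m)
    for i in range(1,k):
        if st[i,4]>150: q=P[l==i]; print(" rack",ce[i].round(1),st[i,4],cv2.minAreaRect(q[:,:2].astype(np.float32)),np.median(q,0).round(1))
    # walnut top
    m=((P[...,2]>30)&(P[...,2]<60)&(P[...,0]>350)&(P[...,0]<800)&(P[...,1]>-350)&(P[...,1]<350)).astype(np.uint8)
    k,l,st,ce=cv2.connectedComponentsWithStats(m)
    for i in range(1,k):
        if st[i,4]>300: q=P[l==i]; print(" plinth",ce[i].round(1),st[i,4],cv2.minAreaRect(q[:,:2].astype(np.float32)))
    # things above rack
    m=((P[...,2]>110)&(P[...,2]<185)&(P[...,0]>450)&(P[...,0]<700)&(P[...,1]>0)&(P[...,1]<300)).astype(np.uint8)
    k,l,st,ce=cv2.connectedComponentsWithStats(m)
    for i in range(1,k):
        if st[i,4]>8: q=P[l==i]; print(" tall",ce[i].round(1),st[i,4],q.min(0).round(1),q.max(0).round(1),np.median(c['image'][l==i],0))
E
```

```text
top bench z -0.11681947202282572
 red [311.5 217.5] 4 [545.3 -72.8  45.5]
 red [268.7 269.3] 3 [379.2  71.8  45.5]
 grey [309.5 223.9] 555 ((524.4705810546875, -65.69972229003906), (102.43386840820312, 60.187557220458984), 5.10777473449707) 44.72135972696071
 rack [214.4 227.5] 1501 ((518.7465209960938, 244.80764770507812), (90.88526916503906, 211.7056121826172), 11.026618957519531) [517.8 239.8  84.9]
 plinth [376.3 156.2] 980 ((751.4795532226562, -296.0390319824219), (101.25465393066406, 122.16082000732422), 69.49254608154297)
 plinth [382.4 210.9] 1105 ((559.2987060546875, -315.557373046875), (140.71652221679688, 102.29402160644531), 14.53744125366211)
 plinth [309.6 224.6] 1281 ((523.1638793945312, -65.90293884277344), (140.2744140625, 100.09685516357422), 5.368063449859619)
 plinth [267.6 267.8] 741 ((368.3633728027344, 73.44502258300781), (113.66450500488281, 99.67852020263672), 36.50585174560547)
 plinth [357.4 266. ] 871 ((382.6678771972656, -219.6802520751953), (141.4269561767578, 65.37069702148438), 88.53046417236328)
 tall [232.7 221.5] 59 [520.7 163.5 114.1] [543.5 184.7 
[... 652 characters left out ...]
6), 11.971078872680664)
 plinth [323.4 186.4] 597 ((369.3902587890625, 72.15921020507812), (118.25297546386719, 99.56387329101562), 37.366050720214844)
 plinth [263.  199.1] 1102 ((523.6327514648438, -65.80406951904297), (146.95896911621094, 101.49882507324219), 5.446649074554443)
 plinth [157.4 217.8] 953 ((752.3087768554688, -295.646484375), (105.74134826660156, 123.03301239013672), 69.68938446044922)
 plinth [357.4 241.8] 585 ((563.5360107421875, 249.58375549316406), (9.663440704345703, 205.04641723632812), 11.051448822021484)
 tall [339.2 200.8] 168 [520.  163.3 110.4] [546.8 187.2 169.4] [115.5 106.   84. ]
 tall [365.3 206. ] 181 [509.3 232.1 111.2] [533.7 255.4 173.9] [101.  68.  45.]
```

View pics/crop1.png

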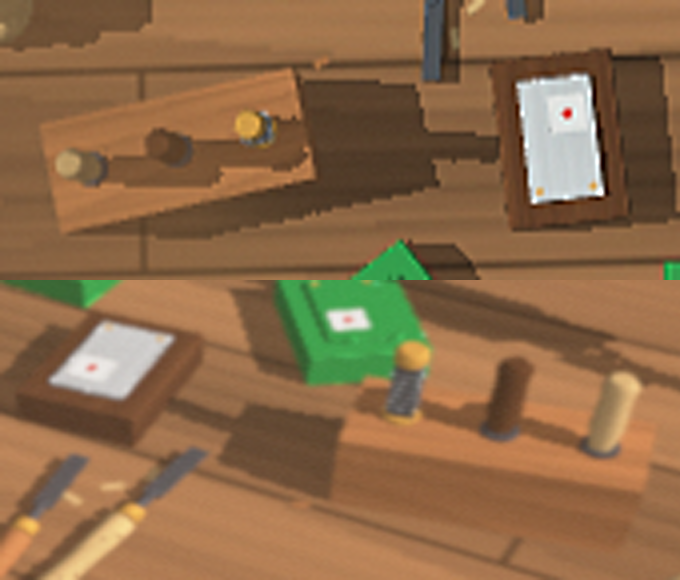

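The crop confirms both targets. The knurled steel grip with brass cap and shoulder is the punch, at (255,127), in the −y hole of the rack. The walnut plinth with bare steel has its red dot at (568,112).

Two measurements agree on each:

| Item | Position (mm) | Height (mm) | Check |
|---|---|---|---|
| Punch | (532, 175.5) | rack top z 85 | rack angle 11° |
| Dot | (545, −72.5) | 45.5 | colour and plinth pose agree within 1 mm |

I'm setting out for the punch.

Emit:
{"op": "apply_moves", "data": {
  "motion": [
    [-5,-3.2,0,0,0,0.116,1],
    [-10,-6.4,0,0,0,0.232,1],
    [-15,-9.6,-0.3,0,0,0.348,1],
    [-20,-12.8,-0.6,0,0,0.464,1],
    [-25,-16,-1,0,0,0.58,1]
  ],
  "force": 70
}}

```text
time: 0.72
tcp_pos: [444.6, 322.7, 241.2]
eef_rot: [[-0.496, 0.868, -0.0], [0.868, 0.496, -0.0], [-0.0, -0.0, -1.0]]
wrist_force: [0.7, 0.4, 0.4]
grip_width: 85.4
gripper_force: 0.0
```

```bash
cat >> h.py <<'E'
from scipy.spatial.transform import Rotation as Ro
def need(p,ang,R=None):
    s=telemetry.read_state(); R0=s['eef_rot']; a=np.radians(ang)
    y=np.array([np.cos(a),np.sin(a),0]); z=np.array([0,0,-1.]); Rt=np.c_[np.cross(y,z),y,z]
    print("t",s['time'],"tcp",s['tcp_pos'].round(1),"F",s['wrist_force'].round(2),"w",round(s['grip_width'],1),"yang",np.degrees(np.arctan2(R0[1,1],R0[0,1])).round(2),"tilt",R0[:,2].round(4))
    print("shift cm",(R0.T@(np.array(p)-s['tcp_pos'])/10).round(3),"turn",Ro.from_matrix(R0.T@Rt).as_rotvec().round(4))
E
python3 -c "
from h import *
need([532,175.5,240],11)"
```

```text
t 0.725 tcp [444.6 322.7 241.2] F [0.75 0.38 0.39] w 85.4 yang 29.75 tilt [-3.e-04 -3.e-04 -1.e+00]
shift cm [-17.113   0.281   0.119] turn [-4.000e-04  1.000e-04  3.273e-01]
```

Emit:
{"op": "apply_moves", "data": {
  "motion": [
    [-5,0,0,0,0,0.11,1],
    [-10,0.1,0,0,0,0.22,1],
    [-15,0.2,0,0,0,0.327,1],
    [-17.1,0.28,0.1,0,0,0.327,1],
    [-17.1,0.28,0.1,0,0,0.327,1]
  ]
}}

```text
time: 1.35
tcp_pos: [532.4, 176.0, 240.0]
eef_rot: [[-0.191, 0.982, -0.0], [0.982, 0.191, -0.001], [-0.001, -0.0, -1.0]]
wrist_force: [-0.2, 1.0, 0.6]
grip_width: 85.4
gripper_force: 0.0
```

```bash
python3 - <<'E'
from h import *
need([532,175.5,105],11)
c=cam("scene"); t=cam("top")
save("pics/above.png",np.vstack([cv2.resize(c['image'][90:270,270:450],None,fx=2.7,fy=2.7)[:,:480],])) 
P=cloud(c)
m=((P[...,2]>95)&(P[...,2]<150)&(P[...,0]>490)&(P[...,0]<580)&(P[...,1]>155)&(P[...,1]<200))
q=P[m]; print(len(q),q.min(0),q.max(0))
hsv=cv2.cvtColor(c['image'],cv2.COLOR_RGB2HSV)
E
```

```text
t 1.35 tcp [532.4 176.  240. ] F [-0.16  1.03  0.58] w 85.4 yang 11.03 tilt [-3.e-04 -1.e-03 -1.e+00]
shift cm [-0.031 -0.039 13.5  ] turn [-0.0005  0.0009  0.0006]
123 [519.17624263 165.72619663  95.96851402] [545.89042219 186.16692558 149.37731899]
```

View pics/above.png

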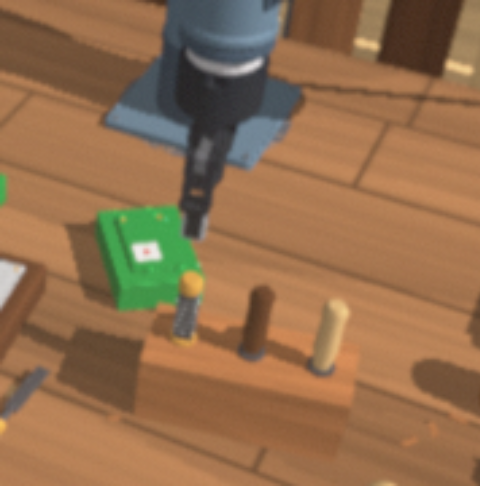

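The open gripper stands right above the punch, with its cap at (190,283) in the crop. The punch's flanks measure x 519–546 and y 166–186, so its axis is at about (532.5, 176). I'm going down around it.

Emit:
{"op": "apply_moves", "data": {
  "motion": [
    [0,0,4,0,0,0,1],
    [0,0,8,0,0,0,1],
    [0,0,11,0,0,0,1],
    [0,0,13.4,0,0,0,1],
    [0,0,13.4,0,0,0,1]
  ]
}}

```text
time: 2.08
tcp_pos: [529.7, 179.3, 104.7]
eef_rot: [[-0.197, 0.98, -0.004], [0.98, 0.197, -0.001], [0.0, -0.004, -1.0]]
wrist_force: [0.3, 0.1, -0.1]
grip_width: 85.1
gripper_force: 0.0
```

Emit:
{"op": "apply_moves", "data": {
  "motion": [
    [0,0,0,0,0,0,0.2],
    [0,0,0,0,0,0,-0.2],
    [0,0,0,0,0,0,-0.4],
    [0,0,0,0,0,0,-0.8],
    [0,0,0,0,0,0,-1]
  ],
  "force": 70
}}

```text
time: 2.7
tcp_pos: [532.3, 178.1, 107.0]
eef_rot: [[-0.195, 0.981, 0.001], [0.981, 0.195, 0.001], [0.0, 0.001, -1.0]]
wrist_force: [-1.2, 0.2, 5.8]
grip_width: 19.4
gripper_force: 68.0
```

Emit:
{"op": "apply_moves", "data": {
  "motion": [
    [0,0,0,0,0,0,-1],
    [0,0,0,0,0,0,-1],
    [0,0,0,0,0,0,-1],
    [0,0,0,0,0,0,-1]
  ]
}}

```text
time: 3.2
tcp_pos: [532.3, 178.1, 107.0]
eef_rot: [[-0.195, 0.981, 0.001], [0.981, 0.195, 0.001], [0.0, 0.001, -1.0]]
wrist_force: [-2.0, 0.1, 6.2]
grip_width: 19.0
gripper_force: 68.0
```

Emit:
{"op": "apply_moves", "data": {
  "motion": [
    [0,0,-0.5,0,0,0,-1],
    [0,0,-2,0,0,0,-1],
    [0,0,-4,0,0,0,-1],
    [0,0,-6,0,0,0,-1],
    [0,0,-8,0,0,0,-1]
  ]
}}

```text
time: 3.82
tcp_pos: [531.9, 177.8, 187.7]
eef_rot: [[-0.195, 0.981, 0.0], [0.981, 0.195, 0.0], [0.0, 0.0, -1.0]]
wrist_force: [0.4, 0.3, -2.7]
grip_width: 19.5
gripper_force: 68.0
```

Emit:
{"op": "apply_moves", "data": {
  "motion": [
    [0,0,-2,0,0,0,-1],
    [0,0,-3,0,0,0,-1],
    [0,0,-3,0,0,0,-1]
  ]
}}

```text
time: 4.2
tcp_pos: [532.2, 178.0, 217.0]
eef_rot: [[-0.195, 0.981, 0.001], [0.981, 0.195, 0.001], [0.0, 0.001, -1.0]]
wrist_force: [0.3, 0.4, -3.1]
grip_width: 19.2
gripper_force: 68.0
```

```bash
python3 - <<'E'
from h import *
need([545,-72.5,200],5.3)
c=cam("scene"); np.save("lift.npy",c,allow_pickle=True)
save("pics/lift.png",c['image'][100:250,290:410],4)
P=cloud(c)
m=(P[...,2]>110)&(P[...,2]<170)&(P[...,0]>490)&(P[...,0]<580)&(P[...,1]>150)&(P[...,1]<205)
for z in range(110,300,10):
    m=(P[...,2]>z)&(P[...,2]<z+10)&(P[...,0]>490)&(P[...,0]<580)&(P[...,1]>150)&(P[...,1]<205)
    if m.any(): q=P[m]; v,u=np.where(m); print(z,m.sum(),q.mean(0).round(1),(u.min(),u.max(),v.min(),v.max()))
E
```

```text
t 4.2 tcp [532.2 178.  217. ] F [ 0.29  0.45 -3.13] w 19.2 yang 11.23 tilt [ 1.2e-03  6.0e-04 -1.0e+00]
shift cm [-24.819  -3.63    1.689] turn [ 0.0013 -0.0004  0.1035]
140 5 [534.1 174.9 145.8] (np.int64(339), np.int64(340), np.int64(198), np.int64(200))
150 4 [534.4 175.8 153.5] (np.int64(339), np.int64(341), np.int64(197), np.int64(198))
160 15 [536.4 175.2 165.2] (np.int64(338), np.int64(343), np.int64(192), np.int64(196))
170 15 [537.5 176.7 175.2] (np.int64(339), np.int64(343), np.int64(190), np.int64(194))
180 13 [537.6 176.6 185.2] (np.int64(339), np.int64(343), np.int64(188), np.int64(190))
190 14 [540.6 178.  197.5] (np.int64(337), np.int64(346), np.int64(182), np.int64(188))
200 35 [541.1 177.  204.2] (np.int64(337), np.int64(347), np.int64(182), np.int64(186))
210 13 [545.  177.5 215.7] (np.int64(338), np.int64(346), np.int64(179), np.int64(183))
220 19 [546.8 180.4 225.3] (np.int64(338), np.int64(348), np.int64(174), np.int64(181))
230 31 [549.7 181.8 234.9] (np.int64(339), np.int64(349), np.int64(171), np.int64(180))
240 28 [551.8 179.6 244.1] (np.int64(339), np.int64(348), np.int64(173), np.int64(177))
250 2 [518.8 184.7 252.4] (np.int64(350), np.int64(350), np.int64(165), np.int64(166))
260 20 [567.9 187.2 267.4] (np.int64(338), np.int64(349), np.int64(168), np.int64(174))
270 17 [570.7 186.  273.7] (np.int64(338), np.int64(349), np.int64(166), np.int64(172))
280 21 [554.4 189.5 285.1] (np.int64(338), np.int64(354), np.int64(155), np.int64(171))
290 31 [551.2 182.  295. ] (np.int64(339), np.int64(353), np.int64(155), np.int64(162))
```

View pics/lift.png

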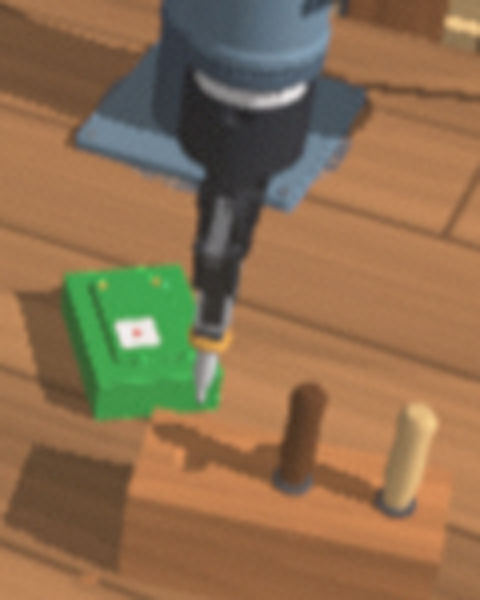

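The punch is held upright and clear of the rack. The brass shoulder is at (212,342) and the nose point at about (203,395) in the crop. The gouges are unmoved. I'm carrying it over to the dot at a safe height.

Emit:
{"op": "apply_moves", "data": {
  "motion": [
    [-4,-0.6,0,0,0,0,-1],
    [-9,-1.3,0,0,0,0,-1],
    [-14,-2,0,0,0,0,-1],
    [-19,-2.7,0,0,0,0,-1],
    [-22,-3.2,0,0,0,0,-1]
  ]
}}

```text
time: 4.88
tcp_pos: [542.6, -47.3, 215.5]
eef_rot: [[-0.192, 0.981, -0.002], [0.981, 0.192, -0.001], [-0.001, -0.002, -1.0]]
wrist_force: [0.5, 0.5, -2.6]
grip_width: 19.3
gripper_force: 68.1
```

Emit:
{"op": "apply_moves", "data": {
  "motion": [
    [-2,-0.3,1,0,0,0,-1],
    [-2.55,-0.35,3,0,0,0,-1],
    [-2.55,-0.35,4,0,0,0,-1],
    [-2.55,-0.35,4,0,0,0,-1],
    [-2.55,-0.35,4,0,0,0,-1]
  ]
}}

```text
time: 5.5
tcp_pos: [545.3, -69.3, 176.7]
eef_rot: [[-0.196, 0.981, 0.001], [0.981, 0.196, 0.0], [0.0, 0.001, -1.0]]
wrist_force: [-0.1, 0.6, -2.5]
grip_width: 19.4
gripper_force: 68.1
```

```bash
python3 - <<'E'
from h import *
need([545,-69.7,177],11.2)
c=cam("scene"); t=cam("top")
for n,k in(("sc",c),("tp",t)): np.save(n+"1.npy",k,allow_pickle=True)
def proj(c,X): return cv2.projectPoints(np.array(X,float).reshape(-1,1,3),cv2.Rodrigues(c['R'])[0],c['t'],c['camera_matrix'],c['dist'])[0].reshape(-1,2).round(1)
X=[[545,-72.5,45.5],[545,-72.5,100],[545,-72.5,155]]
print("scene",proj(c,X)); print("top",proj(t,X))
a=c['image'][150:230,225:305]; b=t['image'][180:260,270:350]
save("pics/dot1.png",np.hstack([a,b]),5)
P=cloud(c)
for z in range(60,160,8):
    m=(P[...,2]>z)&(P[...,2]<z+8)&(abs(P[...,0]-545)<30)&(abs(P[...,1]+72)<30)
    if m.any(): q=P[m]; v,u=np.where(m); print(z,m.sum(),q.mean(0).round(1),u.mean().round(1),u.min(),u.max(),v.mean().round(1))
E
```

```text
t 5.5 tcp [545.3 -69.3 176.7] F [-0.05  0.58 -2.52] w 19.4 yang 11.29 tilt [ 6.e-04  1.e-04 -1.e+00]
shift cm [-0.036 -0.038 -0.033] turn [ 0.0006 -0.      0.0015]
scene [[258.  199.4]
 [257.6 185.6]
 [257.2 170.8]]
top [[311.4 217.6]
 [312.1 216.3]
 [312.9 214.8]]
100 3 [546.6 -71.2 105.3] 257.7 257 258 184.7
108 4 [547.4 -72.8 111.5] 257.0 256 258 183.0
116 7 [548.5 -69.6 120.6] 257.7 256 259 181.1
124 9 [549.7 -70.4 128.3] 257.2 255 259 179.2
132 10 [550.2 -71.9 135.2] 256.6 255 259 177.3
140 10 [549.9 -70.2 143.6] 257.1 255 259 175.1
148 4 [552.2 -69.9 150.3] 256.8 256 258 173.8
156 27 [552.2 -67.5 159.4] 257.4 253 262 171.5
```

View pics/dot1.png

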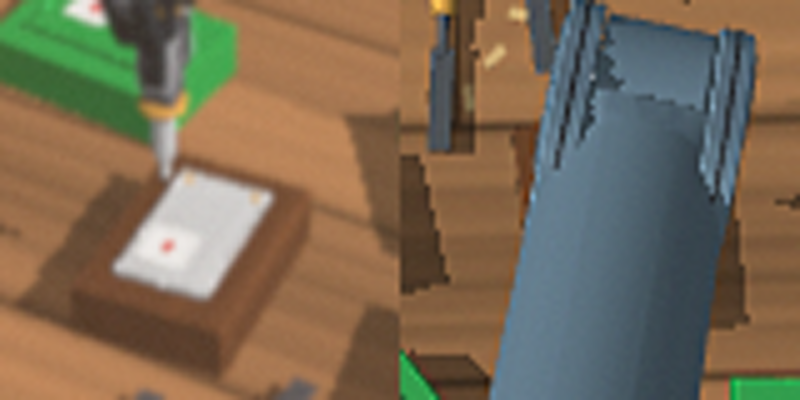

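The left half is the scene camera: the point is at (165,180) and the dot at (168,245) in the crop. Both lie on the predicted vertical line within half a pixel, and the point is about 50 mm above the steel. The top view is blocked by the arm. I'm going down 40 mm and checking from close by.

Emit:
{"op": "apply_moves", "data": {
  "motion": [
    [0,0,1.5,0,0,0,-1],
    [0,0,3,0,0,0,-1],
    [0,0,4,0,0,0,-1],
    [0,0,4,0,0,0,-1]
  ]
}}

```text
time: 6.1
tcp_pos: [544.1, -69.8, 135.1]
eef_rot: [[-0.195, 0.981, -0.002], [0.981, 0.195, -0.0], [0.0, -0.002, -1.0]]
wrist_force: [-0.0, -1.4, -2.5]
grip_width: 19.1
gripper_force: 68.1
```

```bash
python3 - <<'E'
from h import *
need([545,-69.7,137],11.2)
c=cam("scene"); np.save("sc2.npy",c,allow_pickle=True)
im=c['image'].astype(float); r=im[...,0]-im[...,1:3].max(2)
for nm,k in(("now",c),("sc1",np.load("sc1.npy",allow_pickle=True).item()),("sc0",np.load("scene0.npy",allow_pickle=True).item())):
    im=k['image'].astype(float); w=np.clip(im[...,0]-im[...,1:3].max(2)-10,0,None)[193:205,252:265]
    g=np.mgrid[193:205,252:265]; print(nm,"red u,v",(g[1]*w).sum()/w.sum(),(g[0]*w).sum()/w.sum(),w.sum(), onz(k,[[(g[1]*w).sum()/w.sum(),(g[0]*w).sum()/w.sum()]],45.5))
save("pics/dot2.png",c['image'][165:215,230:290],10)
P=cloud(c)
for z in range(48,130,5):
    m=(P[...,2]>z)&(P[...,2]<z+5)&(abs(P[...,0]-548)<16)&(abs(P[...,1]+72)<16)
    if m.any(): q=P[m]; v,u=np.where(m); print(z,m.sum(),q.mean(0).round(1),u.mean().round(1),u.min(),u.max(),v.mean().round(1))
E
```

```text
t 6.1 tcp [544.1 -69.8 135.1] F [-0.05 -1.35 -2.48] w 19.1 yang 11.23 tilt [-2.4e-03 -1.0e-04 -1.0e+00]
shift cm [-0.005  0.094 -0.194] turn [-0.0023 -0.0004  0.0005]
now red u,v 256.6324582338902 197.4892601431981 419.0 [[539.43616507 -80.42403364  45.5       ]]
sc1 red u,v 256.7226277372263 197.53041362530413 411.0 [[539.46555543 -80.09178073  45.5       ]]
sc0 red u,v 256.7970297029703 197.6138613861386 404.0 [[539.6833895  -79.70512851  45.5       ]]
48 6 [551.1 -78.6  48.7] 255.2 252 259 199.2
58 2 [545.5 -71.7  62. ] 258.0 258 258 195.5
63 1 [546.  -74.9  63. ] 257.0 257 257 195.0
68 2 [547.3 -72.3  69.1] 257.5 257 258 194.0
73 5 [547.1 -71.2  75.8] 257.8 257 259 192.4
78 2 [548.5 -71.3  82.2] 257.5 256 259 191.0
83 5 [548.5 -70.1  85.9] 257.8 256 260 190.2
88 7 [549.4 -70.7  90.4] 257.4 256 259 189.1
93 2 [549.  -68.9  95.3] 258.0 257 259 188.0
98 8 [549.2 -70.   99.7] 257.6 256 259 186.8
103 4 [549.2 -71.1 105. ] 257.2 256 259 185.2
108 3 [546.2 -63.5 111.9] 260.0 258 262 183.7
113 12 [549.  -69.  116.8] 257.8 253 262 182.3
118 15 [551.2 -67.1 120.4] 258.0 253 261 182.0
123 10 [552.3 -72.6 124.5] 256.1 253 261 180.5
128 8 [550.7 -66.3 129.2] 258.2 253 261 179.6
```

View pics/dot2.png

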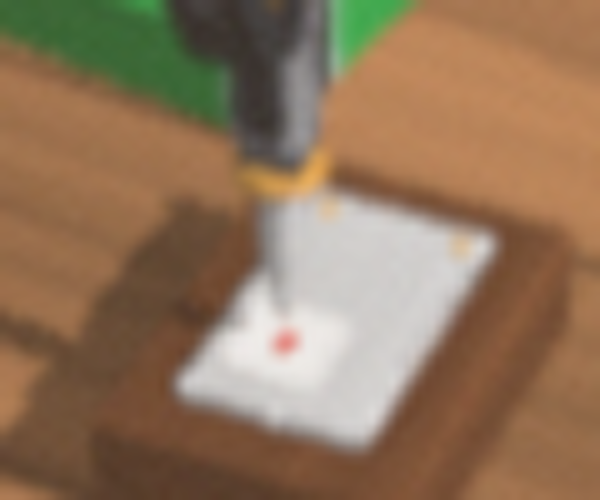

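The point at (285,308) is about 15 mm above the steel, just above the dot at (286,342) in the crop. The red window in my script picked up walnut, so I'll recompute the dot inside the white square only.

```bash
python3 - <<'E'
from h import *
need([545,-69.7,127],11.2)
for nm in("scene0","sc1","sc2"):
    k=np.load(nm+".npy",allow_pickle=True).item()
    im=k['image'].astype(float); w=np.clip(im[...,0]-im[...,1:3].mean(2)-25,0,None)[196:203,255:262]
    g=np.mgrid[196:203,255:262]; p=[(g[1]*w).sum()/w.sum(),(g[0]*w).sum()/w.sum()]; print(nm,np.round(p,2),onz(k,[p],45.5).round(1)); 
print(w.round())
k=np.load("top0.npy",allow_pickle=True).item(); im=k['image'].astype(float)
w=np.clip(im[...,0]-im[...,1:3].mean(2)-25,0,None)[214:222,307:316]; g=np.mgrid[214:222,307:316]
p=[(g[1]*w).sum()/w.sum(),(g[0]*w).sum()/w.sum()]; print("top",np.round(p,2),onz(k,[p],45.5).round(1))
k=np.load("scene0.npy",allow_pickle=True).item()
hsv=cv2.cvtColor(k['image'],cv2.COLOR_RGB2HSV)[180:215,235:290]; m=((hsv[...,1]<75)&(hsv[...,2]>120)).astype(np.uint8)
q=cv2.findContours(m,0,1)[0]; q=max(q,key=len)[:,0]+[235,180]; r=cv2.minAreaRect(onz(k,q,45)[:,:2].astype(np.float32)); print("steel",r)
E
```

```text
t 6.15 tcp [544.7 -69.9 135.8] F [ 0.65 -0.09 -1.83] w 19.1 yang 11.22 tilt [-9.e-04 -1.e-04 -1.e+00]
shift cm [0.016 0.039 0.881] turn [-0.001  -0.0001  0.0004]
scene0 [258.11 198.72] [[542.1 -73.7  45.5]]
sc1 [258.13 198.73] [[542.1 -73.7  45.5]]
sc2 [258.13 198.72] [[542.  -73.7  45.5]]
[[ 0.  0.  0.  0.  0.  0.  0.]
 [ 0.  0.  0.  0.  0.  0.  0.]
 [ 0.  0.  4. 42. 25.  0.  0.]
 [ 0.  0. 26. 65. 32.  0.  0.]
 [ 0.  0.  0. 12.  0.  0.  0.]
 [ 0.  0.  0.  0.  0.  0.  0.]
 [ 0.  0.  0.  0.  0.  0.  0.]]
top [311.37 217.9 ] [[544.  -72.3  45.5]]
steel ((522.927734375, -66.44412231445312), (107.91583251953125, 66.80438232421875), 5.429935932159424)
```

Emit:
{"op": "apply_moves", "data": {
  "motion": [
    [0.02,-0.1,0.3,0,0,0,-1],
    [0.02,-0.1,0.6,0,0,0,-1],
    [0.02,-0.1,0.9,0,0,0,-1],
    [0.02,-0.1,1.1,0,0,0,-1],
    [0.02,-0.1,1.1,0,0,0,-1]
  ]
}}

```text
time: 6.78
tcp_pos: [543.8, -69.8, 125.1]
eef_rot: [[-0.195, 0.981, -0.0], [0.981, 0.195, -0.0], [0.0, -0.0, -1.0]]
wrist_force: [-0.2, -1.2, -2.2]
grip_width: 19.0
gripper_force: 68.1
```

```bash
python3 - <<'E'
from h import *
need([544,-69.7,120],11.2)
c=cam("scene"); np.save("sc3.npy",c,allow_pickle=True)
save("pics/dot3.png",c['image'][180:210,240:280],18)
print(c['image'][190:204,252:264].mean(2).round().astype(int))
P=cloud(c)
for z in range(47,100,4):
    m=(P[...,2]>z)&(P[...,2]<z+4)&(abs(P[...,0]-548)<16)&(abs(P[...,1]+72)<16)
    if m.any(): q=P[m]; v,u=np.where(m); print(z,m.sum(),q.mean(0).round(1),u.mean().round(1),v.mean().round(1))
E
```

```text
t 6.775 tcp [543.8 -69.8 125.1] F [-0.22 -1.15 -2.22] w 19.0 yang 11.24 tilt [-2.e-04 -0.e+00 -1.e+00]
shift cm [0.005 0.017 0.513] turn [-0.0002 -0.      0.0006]
[[ 80  80  80  91 122 146 177 196 202 203 205 204]
 [ 80  81  79  93 120 148 178 197 201 203 204 204]
 [ 77  80  96 120 129 148 175 194 200 202 202 204]
 [ 77  89 131 165 152 151 175 195 203 202 204 206]
 [ 81 111 172 198 186 159 170 193 199 203 204 201]
 [ 85 129 190 215 216 177 175 199 211 211 204 205]
 [100 140 183 211 223 192 189 217 225 222 218 214]
 [144 170 188 187 203 189 185 214 230 232 229 226]
 [194 218 222 205 196 176 163 193 228 232 232 228]
 [216 228 234 231 224 185 164 192 228 232 230 226]
 [217 229 233 234 231 214 204 224 232 232 227 218]
 [207 219 224 228 230 229 230 232 233 230 223 212]
 [202 203 208 214 221 225 227 230 229 226 218 206]
 [200 201 200 203 207 210 215 220 220 219 211 204]]
47 6 [549.9 -63.2  48.5] 259.8 200.7
51 2 [545.6 -73.6  53.2] 257.5 197.5
55 2 [544.2 -72.6  56.6] 258.0 196.5
59 1 [548.7 -73.4  61.8] 257.0 196.0
63 2 [545.2 -70.2  64.4] 258.5 195.0
67 4 [548.2 -70.9  69.4] 257.8 194.2
71 2 [548.1 -71.6  74. ] 257.5 193.0
75 7 [547.1 -70.   77.2] 258.1 192.1
79 5 [546.8 -71.2  81. ] 257.8 191.0
83 3 [541.4 -67.9  84.8] 259.7 189.3
87 5 [549.4 -69.6  89.1] 257.8 189.6
91 6 [550.4 -70.4  93.1] 257.3 188.7
95 1 [551.4 -70.9  96.2] 257.0 188.0
99 3 [553.4 -71.8 102.4] 256.3 186.7
```

View pics/dot3.png

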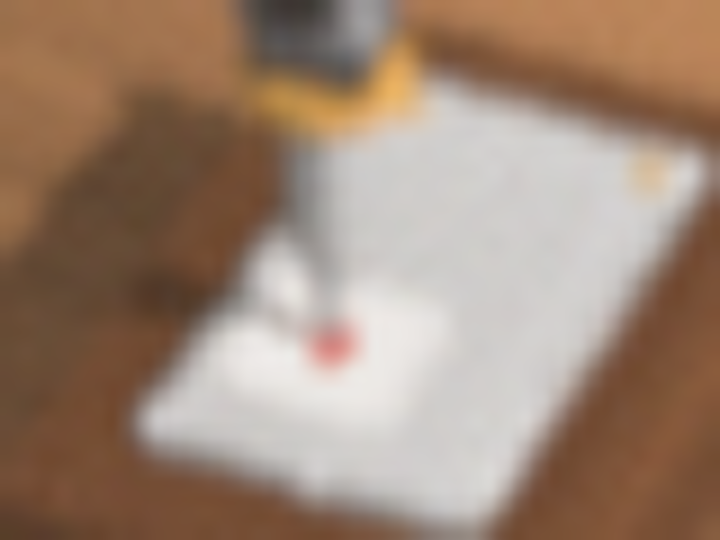

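The point's tip at (328,315) sits right above the dot at (332,343) in the crop, and its shadow closes in from the left. The gap is about 5 mm and the side error under 1 mm. I'm nudging 0.6 mm sideways and feeling for contact in small steps.

Emit:
{"op": "apply_moves", "data": {
  "motion": [
    [0.06,-0.02,0.05,0,0,0,-1],
    [0.06,-0.02,0.1,0,0,0,-1],
    [0.06,-0.02,0.2,0,0,0,-1],
    [0.06,-0.02,0.25,0,0,0,-1],
    [0.06,-0.02,0.25,0,0,0,-1]
  ]
}}

```text
time: 7.45
tcp_pos: [543.6, -69.3, 122.8]
eef_rot: [[-0.195, 0.981, -0.0], [0.981, 0.195, -0.0], [0.0, -0.0, -1.0]]
wrist_force: [-0.2, -0.1, -3.2]
grip_width: 19.3
gripper_force: 68.1
```

Emit:
{"op": "apply_moves", "data": {
  "motion": [
    [0,0,0.03,0,0,0,-1],
    [0,0,0.06,0,0,0,-1],
    [0,0,0.1,0,0,0,-1],
    [0,0,0.1,0,0,0,-1]
  ]
}}

```text
time: 7.95
tcp_pos: [543.7, -69.3, 121.9]
eef_rot: [[-0.195, 0.981, 0.0], [0.981, 0.195, -0.0], [-0.0, 0.0, -1.0]]
wrist_force: [-0.1, 1.0, -0.4]
grip_width: 19.1
gripper_force: 68.2
```

```bash
python3 - <<'E'
from h import *
need([544,-69.7,120],11.2)
c=cam("scene"); np.save("sc4.npy",c,allow_pickle=True)
print(c['image'][192:204,252:264].mean(2).round().astype(int)); i=c['image'].astype(int)
print((i[...,0]-i[...,1:3].mean(2))[195:202,254:263].round().astype(int))
E
```

```text
t 7.95 tcp [543.7 -69.3 121.9] F [-0.15  1.   -0.41] w 19.1 yang 11.23 tilt [ 2.e-04 -0.e+00 -1.e+00]
shift cm [-0.044  0.022  0.192] turn [0.0002 0.     0.0005]
[[ 81  79  96 121 127 145 172 193 199 203 203 203]
 [ 79  90 132 163 148 145 170 191 197 203 205 204]
 [ 80 109 171 195 174 154 169 188 198 202 204 203]
 [ 84 119 176 208 198 168 172 193 207 208 205 205]
 [100 127 159 202 219 196 181 207 224 221 219 215]
 [139 151 176 185 208 201 190 215 230 231 229 226]
 [189 197 216 203 199 183 173 204 230 232 232 229]
 [215 227 232 231 221 181 164 195 227 232 231 227]
 [217 230 232 233 231 212 206 222 231 232 228 220]
 [207 220 224 228 230 229 229 232 232 230 223 213]
 [201 205 206 214 221 225 226 230 229 227 218 207]
 [202 201 201 204 208 208 214 220 221 218 211 203]]
[[ 6  6  8  6  3  4  6  6  4]
 [ 6  8  8  6  4  6  4  4  4]
 [ 8  8  9 10  9  9  6  6  6]
 [ 8  8 11 19 24 22  8  7  6]
 [ 6  5 10 34 50 38 10  6  6]
 [ 6  6  6 22 32 15  7  6  4]
 [ 5  4  5  7 10  6  6  6  5]]
```

Emit:
{"op": "apply_moves", "data": {
  "motion": [
    [0,0,0.02,0,0,0,-1],
    [0,0,0.05,0,0,0,-1],
    [0,0,0.05,0,0,0,-1]
  ]
}}

```text
time: 8.38
tcp_pos: [543.7, -69.3, 121.4]
eef_rot: [[-0.195, 0.981, 0.0], [0.981, 0.195, -0.0], [-0.0, 0.0, -1.0]]
wrist_force: [0.3, -0.0, 1.0]
grip_width: 19.1
gripper_force: 68.3
```

```bash
python3 - <<'E'
from h import *
need([544,-69.7,120],11.2)
c=cam("scene"); np.save("sc5.npy",c,allow_pickle=True)
save("pics/dot5.png",c['image'][183:208,240:275],20)
need([544,-69.7,120],11.2)
k=c; 
def proj(c,X): return cv2.projectPoints(np.array(X,float).reshape(-1,1,3),cv2.Rodrigues(c['R'])[0],c['t'],c['camera_matrix'],c['dist'])[0].reshape(-1,2).round(2)
print(proj(c,[[544.2,-72,45.5],[543.2,-72,45.5],[544.2,-71,45.5]]))
E
```

```text
t 8.375 tcp [543.7 -69.3 121.4] F [ 0.33 -0.01  1.02] w 19.1 yang 11.23 tilt [ 2.e-04 -0.e+00 -1.e+00]
shift cm [-0.042  0.022  0.138] turn [0.0002 0.0001 0.0005]
t 8.425 tcp [543.7 -69.3 121.4] F [-0.62  0.11  1.32] w 19.0 yang 11.23 tilt [ 2.e-04 -1.e-04 -1.e+00]
shift cm [-0.043  0.023  0.137] turn [0.0002 0.0001 0.0005]
[[258.26 199.32]
 [258.42 199.12]
 [258.54 199.43]]
```

View pics/dot5.png

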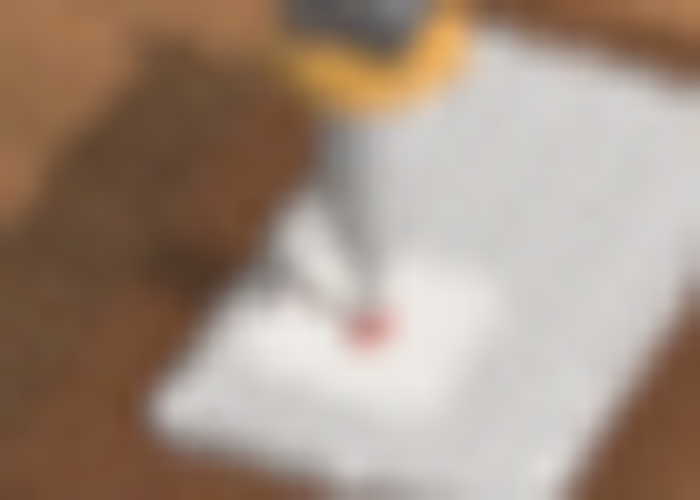

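Contact is felt: force rose to about +3.6 N net, with a contact height of about TCP z 122.5. In the crop the point and its shadow meet in the upper part of the dot, at (368,318). I'll difference this against the untouched image to see where the tip really ends.

```bash
python3 - <<'E'
from h import *
a=np.load("scene0.npy",allow_pickle=True).item()['image'].astype(int); b=np.load("sc5.npy",allow_pickle=True).item()['image'].astype(int)
for ch in(0,1): print((a-b)[193:202,253:263,ch])
print(a[193:202,253:263,0])
E
```

```text
[[-2  0  8 50 55 28  6  1 -5 -2]
 [ 7 -1  6 35 58 34 10  6 -2 -3]
 [42 24 10 24 54 51 20  5 -3 -2]
 [78 58 23 11 39 53 18  1 -2 -1]
 [61 48 45 25 29 45 12 -1 -1  0]
 [21 10 25 31 37 36  9 -1 -3 -2]
 [-1 -1  3  8 24 27  4 -3 -1 -2]
 [-2 -4 -2 -2  2  3  0 -1 -1 -2]
 [-1 -2 -2 -3 -2 -2 -1 -2 -4 -2]]
[[ -1   0   9  50  55  28   5   2  -5  -3]
 [  9   0   6  35  57  33   9   4  -3  -2]
 [ 43  24  12  26  54  50  19   4  -4  -4]
 [ 78  59  24  12  38  51  18   1  -1  -2]
 [ 62  51  48  26  26  33   5  -3  -2   0]
 [ 23  13  28  34  26  -4 -15  -3  -3  -3]
 [ -2   0   4   6   5 -11 -10  -4   0  -2]
 [ -2  -2  -3  -3  -1  -4  -1  -1  -1  -1]
 [ -3  -1  -2  -2  -1  -3   0  -2  -3  -1]]
[[114 143 178 202 206 201 201 203 200 204]
 [131 176 204 214 211 206 203 206 204 203]
 [172 205 221 226 224 221 217 217 210 206]
 [210 222 230 234 233 233 229 228 223 220]
 [216 228 235 237 235 234 233 234 233 233]
 [222 232 236 236 233 229 231 234 234 234]
 [230 235 237 234 228 226 230 233 235 233]
 [230 233 235 232 228 230 233 235 234 229]
 [221 226 228 231 233 233 235 235 231 225]]
```

The tip ends at pixel (257.7, 198.9) and the dot's centre is (258.1, 198.7), so it is about 1 mm off, well inside the dot. I'm pressing, first to well short of the snap and then in small steps.

Emit:
{"op": "apply_moves", "data": {
  "motion": [
    [0,0,0.05,0,0,0,-1],
    [0,0,0.1,0,0,0,-1],
    [0,0,0.15,0,0,0,-1],
    [0,0,0.15,0,0,0,-1]
  ]
}}

```text
time: 8.93
tcp_pos: [543.7, -69.3, 119.9]
eef_rot: [[-0.195, 0.981, 0.0], [0.981, 0.195, -0.0], [-0.0, 0.0, -1.0]]
wrist_force: [-0.9, -0.9, 3.1]
grip_width: 19.5
gripper_force: 68.6
```

Emit:
{"op": "apply_moves", "data": {
  "motion": [
    [0,0,0.03,0,0,0,-1],
    [0,0,0.05,0,0,0,-1],
    [0,0,0.05,0,0,0,-1]
  ]
}}

```text
time: 9.3
tcp_pos: [543.7, -69.3, 119.4]
eef_rot: [[-0.195, 0.981, 0.0], [0.981, 0.195, -0.0], [-0.0, 0.0, -1.0]]
wrist_force: [-0.6, -0.5, 4.6]
grip_width: 19.4
gripper_force: 68.7
```

Emit:
{"op": "apply_moves", "data": {
  "motion": [
    [0,0,0.03,0,0,0,-1],
    [0,0,0.03,0,0,0,-1]
  ]
}}

```text
time: 9.55
tcp_pos: [543.7, -69.3, 119.1]
eef_rot: [[-0.195, 0.981, 0.0], [0.981, 0.195, -0.0], [-0.0, 0.0, -1.0]]
wrist_force: [0.1, -0.2, 3.9]
grip_width: 19.0
gripper_force: 68.7
```

Emit:
{"op": "apply_moves", "data": {
  "motion": [
    [0,0,0.03,0,0,0,-1],
    [0,0,0.03,0,0,0,-1]
  ]
}}

```text
time: 9.8
tcp_pos: [543.7, -69.3, 118.8]
eef_rot: [[-0.195, 0.981, 0.0], [0.981, 0.195, -0.0], [-0.0, 0.0, -1.0]]
wrist_force: [-0.9, -0.4, 5.2]
grip_width: 19.5
gripper_force: 68.8
```

Emit:
{"op": "apply_moves", "data": {
  "motion": [
    [0,0,0.03,0,0,0,-1],
    [0,0,0.03,0,0,0,-1]
  ]
}}

```text
time: 10.05
tcp_pos: [543.7, -69.3, 118.5]
eef_rot: [[-0.195, 0.981, 0.0], [0.981, 0.195, -0.0], [-0.0, 0.0, -1.0]]
wrist_force: [-0.0, 0.4, 6.0]
grip_width: 19.3
gripper_force: 68.8
```

Emit:
{"op": "apply_moves", "data": {
  "motion": [
    [0,0,0.03,0,0,0,-1],
    [0,0,0.03,0,0,0,-1]
  ]
}}

```text
time: 10.3
tcp_pos: [543.7, -69.3, 118.2]
eef_rot: [[-0.195, 0.981, 0.0], [0.981, 0.195, -0.0], [-0.0, 0.0, -1.0]]
wrist_force: [-0.8, -0.4, 4.7]
grip_width: 19.2
gripper_force: 68.9
```

Emit:
{"op": "apply_moves", "data": {
  "motion": [
    [0,0,0,0,0,0,-1]
  ]
}}

```text
time: 10.42
tcp_pos: [543.7, -69.3, 118.2]
eef_rot: [[-0.195, 0.981, 0.0], [0.981, 0.195, -0.0], [-0.0, 0.0, -1.0]]
wrist_force: [-1.1, 0.4, 5.2]
grip_width: 19.4
gripper_force: 68.9
```

Emit:
{"op": "apply_moves", "data": {
  "motion": [
    [0,0,0,0,0,0,-1]
  ]
}}

```text
time: 10.55
tcp_pos: [543.7, -69.3, 118.2]
eef_rot: [[-0.195, 0.981, 0.0], [0.981, 0.195, 0.0], [-0.0, 0.0, -1.0]]
wrist_force: [-1.0, 0.1, 5.5]
grip_width: 18.8
gripper_force: 68.9
```

```bash
cat > samp.py <<'E'
from h import *
f=[];z=[]
for i in range(10):
    s=telemetry.read_state(); f.append(s['wrist_force'][2]); z.append(s['tcp_pos'][2]); optics.read_camera("scene")
print(round(s['time'],2),"Fz",np.mean(f).round(2),"+-",(np.std(f)/10**.5).round(2),"z",np.mean(z).round(2))
E
python3 samp.py
```

```text
11.0 Fz 5.48 +- 0.13 z 118.23
```

Emit:
{"op": "apply_moves", "data": {
  "motion": [
    [0,0,0.03,0,0,0,-1],
    [0,0,0.03,0,0,0,-1]
  ]
}}

```text
time: 11.3
tcp_pos: [543.8, -69.3, 118.0]
eef_rot: [[-0.195, 0.981, 0.0], [0.981, 0.195, -0.0], [-0.0, 0.0, -1.0]]
wrist_force: [-0.1, 0.3, 6.5]
grip_width: 19.0
gripper_force: 68.9
```

```bash
python3 samp.py
```

```text
11.75 Fz 5.96 +- 0.21 z 117.96
```

Emit:
{"op": "apply_moves", "data": {
  "motion": [
    [0,0,0.03,0,0,0,-1],
    [0,0,0.03,0,0,0,-1]
  ]
}}

```text
time: 12.05
tcp_pos: [543.6, -69.3, 117.4]
eef_rot: [[-0.195, 0.981, 0.0], [0.981, 0.195, -0.0], [-0.0, 0.0, -1.0]]
wrist_force: [-0.4, 0.1, 3.4]
grip_width: 19.4
gripper_force: 68.8
```

```bash
python3 samp.py
```

```text
12.5 Fz 3.28 +- 0.15 z 117.43
```

Emit:
{"op": "apply_moves", "data": {
  "motion": [
    [0,0,0.03,0,0,0,-1],
    [0,0,0.03,0,0,0,-1]
  ]
}}

```text
time: 12.8
tcp_pos: [543.6, -69.3, 117.2]
eef_rot: [[-0.195, 0.981, 0.0], [0.981, 0.195, -0.0], [-0.0, 0.0, -1.0]]
wrist_force: [-0.3, -0.2, 3.4]
grip_width: 19.4
gripper_force: 68.8
```

```bash
python3 samp.py
```

```text
13.25 Fz 3.22 +- 0.11 z 117.21
```

The snap is clear: Fz fell from 5.96 to 3.28 N over that step, against a steady rise before it. Peak net force was about 9 N. I'm stopping here, lifting straight off and returning to the rack.

Emit:
{"op": "apply_moves", "data": {
  "motion": [
    [0,0,-0.3,0,0,0,-1],
    [0,0,-1,0,0,0,-1],
    [0,0,-3,0,0,0,-1],
    [0,0,-6,0,0,0,-1],
    [0,0,-9,0,0,0,-1]
  ]
}}

```text
time: 13.92
tcp_pos: [542.7, -69.2, 207.8]
eef_rot: [[-0.195, 0.981, -0.002], [0.981, 0.195, 0.0], [0.0, -0.002, -1.0]]
wrist_force: [0.2, -0.1, -2.4]
grip_width: 19.1
gripper_force: 68.2
```

Emit:
{"op": "apply_moves", "data": {
  "motion": [
    [0,0,-1,0,0,0,-1],
    [4,0.6,-1,0,0,0,-1],
    [9,1.4,-1,0,0,0,-1],
    [14,2.1,-1,0,0,0,-1],
    [18,2.7,-1,0,0,0,-1]
  ]
}}

```text
time: 14.55
tcp_pos: [533.7, 114.8, 216.1]
eef_rot: [[-0.196, 0.981, -0.002], [0.981, 0.196, -0.0], [0.0, -0.002, -1.0]]
wrist_force: [0.9, -1.3, -2.4]
grip_width: 19.3
gripper_force: 68.4
```

Emit:
{"op": "apply_moves", "data": {
  "motion": [
    [4,0.6,0,0,0,0,-1],
    [6,0.9,0,0,0,0,-1],
    [6.5,1,0,0,0,0,-1],
    [6.5,1,0,0,0,0,-1],
    [6.5,1,0,0,0,0,-1]
  ]
}}

```text
time: 15.18
tcp_pos: [532.5, 176.2, 217.2]
eef_rot: [[-0.192, 0.981, 0.0], [0.981, 0.192, -0.001], [-0.001, -0.0, -1.0]]
wrist_force: [-0.4, -0.1, -1.6]
grip_width: 19.1
gripper_force: 68.4
```

```bash
python3 - <<'E'
from h import *
need([532.3,178.1,160],11.23)
c=cam("scene"); np.save("sc6.npy",c,allow_pickle=True)
save("pics/back.png",c['image'][160:240,235:395],5)
k=np.load("lift.npy",allow_pickle=True).item()
print("diff vs lift", np.abs(c['image'].astype(int)-k['image'].astype(int))[160:240,315:370].mean().round(2))
for nm,q in(("0",np.load("scene0.npy",allow_pickle=True).item()),("now",c)):
    im=q['image'].astype(float); w=np.clip(im[...,0]-im[...,1:3].mean(2)-25,0,None)[196:203,255:262]; g=np.mgrid[196:203,255:262]; print(nm,(g[1]*w).sum()/w.sum(),(g[0]*w).sum()/w.sum())
E
```

```text
t 15.175 tcp [532.5 176.2 217.2] F [-0.35 -0.07 -1.55] w 19.1 yang 11.08 tilt [ 0.e+00 -9.e-04 -1.e+00]
shift cm [0.195 0.019 5.72 ] turn [-0.0002  0.0009 -0.0026]
diff vs lift 2.48
0 258.1132530120482 198.72048192771084
now 258.1171171171171 198.7927927927928
```

View pics/back.png

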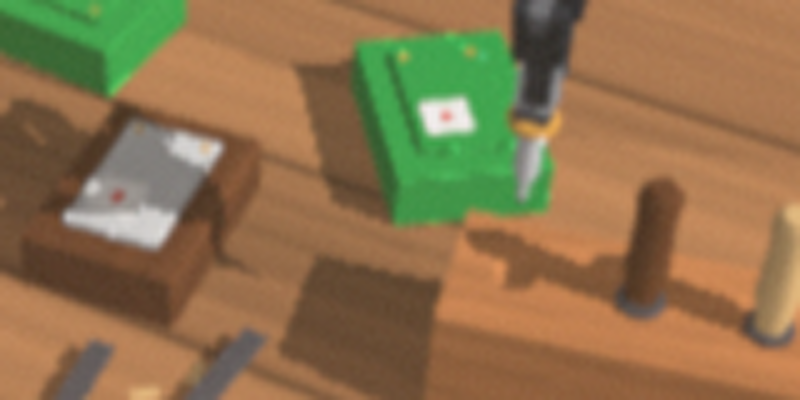

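The punch hangs upright at (530,160) above the rack corner, and the plinth and its dot have not moved (dot pixel unchanged within 0.1). I'm correcting the 2 mm error, lowering to just above the hole and checking.

Emit:
{"op": "apply_moves", "data": {
  "motion": [
    [0.19,0.02,1.5,0,0,-0.0026,-1],
    [0.19,0.02,3,0,0,-0.0026,-1],
    [0.19,0.02,4.6,0,0,-0.0026,-1],
    [0.19,0.02,4.6,0,0,-0.0026,-1],
    [0.19,0.02,4.6,0,0,-0.0026,-1]
  ]
}}

```text
time: 15.85
tcp_pos: [532.2, 180.1, 171.3]
eef_rot: [[-0.197, 0.98, 0.0], [0.98, 0.197, -0.0], [-0.0, 0.0, -1.0]]
wrist_force: [-0.6, 0.7, -2.8]
grip_width: 19.2
gripper_force: 68.3
```

```bash
python3 - <<'E'
from h import *
need([532.3,178.1,107],11.23)
c=cam("scene")
P=cloud(c)
for z in range(88,150,8):
    m=(P[...,2]>z)&(P[...,2]<z+8)&(abs(P[...,0]-532)<20)&(abs(P[...,1]-175)<20)
    if m.any(): q=P[m]; v,u=np.where(m); print(z,m.sum(),q.mean(0).round(1),u.mean().round(1),v.mean().round(1))
need([532.3,178.1,107],11.23)
E
```

```text
t 15.85 tcp [532.2 180.1 171.3] F [-0.64  0.68 -2.76] w 19.2 yang 11.37 tilt [ 2.e-04 -1.e-04 -1.e+00]
shift cm [-0.198 -0.034  6.426] turn [0.0002 0.0001 0.0025]
88 5 [542.2 175.3  89.5] 336.2 216.2
96 4 [532.9 177.  101.3] 338.5 211.2
104 1 [538.9 177.3 107.4] 338.0 211.0
112 8 [536.5 178.  115. ] 338.9 208.5
120 13 [536.7 177.8 123.9] 339.2 206.2
128 11 [537.3 178.3 131.8] 339.5 204.2
136 9 [537.6 179.1 139.6] 340.1 202.2
144 9 [542.2 177.7 150.7] 339.4 200.0
t 15.9 tcp [532.4 180.2 171.6] F [-0.32  0.16 -2.11] w 19.0 yang 11.38 tilt [ 8.e-04  2.e-04 -1.e+00]
shift cm [-0.206 -0.061  6.459] turn [ 0.0009 -0.0001  0.0026]
```

Emit:
{"op": "apply_moves", "data": {
  "motion": [
    [-0.2,-0.03,0,0,0,0.0025,-1],
    [-0.2,-0.03,0,0,0,0.0025,-1],
    [-0.2,-0.03,0,0,0,0.0025,-1],
    [-0.2,-0.03,0,0,0,0.0025,-1],
    [-0.2,-0.03,0,0,0,0.0025,-1]
  ]
}}

```text
time: 16.52
tcp_pos: [532.1, 178.2, 171.2]
eef_rot: [[-0.195, 0.981, 0.0], [0.981, 0.195, 0.0], [0.0, 0.0, -1.0]]
wrist_force: [0.1, 0.4, -1.9]
grip_width: 18.9
gripper_force: 68.3
```

Emit:
{"op": "apply_moves", "data": {
  "motion": [
    [0,0,0,0,0,0,-1],
    [0,0,0,0,0,0,-1],
    [0,0,0,0,0,0,-1]
  ]
}}

```text
time: 16.9
tcp_pos: [532.1, 178.1, 171.2]
eef_rot: [[-0.195, 0.981, 0.0], [0.981, 0.195, -0.0], [-0.0, 0.0, -1.0]]
wrist_force: [0.3, -0.2, -2.2]
grip_width: 19.5
gripper_force: 68.3
```

```bash
python3 - <<'E'
from h import *
need([532.3,178.1,107],11.23)
E
```

```text
t 16.9 tcp [532.1 178.1 171.2] F [ 0.26 -0.16 -2.22] w 19.5 yang 11.24 tilt [ 0. -0. -1.]
shift cm [-3.000e-03  1.800e-02  6.418e+00] turn [0.     0.     0.0001]
```

Emit:
{"op": "apply_moves", "data": {
  "motion": [
    [0,0.02,0.8,0,0,0,-1],
    [0,0.02,1.6,0,0,0,-1],
    [0,0.02,2.3,0,0,0,-1],
    [0,0.02,2.8,0,0,0,-1],
    [0,0.02,2.8,0,0,0,-1]
  ]
}}

```text
time: 17.52
tcp_pos: [532.0, 178.0, 142.7]
eef_rot: [[-0.195, 0.981, -0.001], [0.981, 0.195, -0.0], [-0.0, -0.001, -1.0]]
wrist_force: [0.2, -0.0, -2.3]
grip_width: 19.4
gripper_force: 68.3
```

```bash
python3 - <<'E'
from h import *
need([532.3,178.1,107],11.23)
E
```

```text
t 17.525 tcp [532.  178.  142.7] F [ 0.22 -0.02 -2.32] w 19.4 yang 11.24 tilt [-8.e-04 -4.e-04 -1.e+00]
shift cm [1.000e-03 3.400e-02 3.569e+00] turn [-0.0009  0.0003  0.0001]
```

No contact so far: the point is inside the hole mouth. Lowering further, slowly at the nose.

Emit:
{"op": "apply_moves", "data": {
  "motion": [
    [0,0.01,0.4,0,0,0,-1],
    [0,0.01,0.8,0,0,0,-1],
    [0,0.02,1.2,0,0,0,-1],
    [0,0.02,1.6,0,0,0,-1],
    [0,0.02,1.6,0,0,0,-1]
  ]
}}

```text
time: 18.15
tcp_pos: [532.3, 178.1, 126.8]
eef_rot: [[-0.195, 0.981, -0.001], [0.981, 0.195, -0.0], [-0.0, -0.001, -1.0]]
wrist_force: [-0.6, 0.0, -2.6]
grip_width: 19.1
gripper_force: 68.3
```

Emit:
{"op": "apply_moves", "data": {
  "motion": [
    [0,0,0.5,0,0,0,-1],
    [0,0,1,0,0,0,-1],
    [0,0,1.4,0,0,0,-1],
    [0,0,1.6,0,0,0,-1],
    [0,0,1.6,0,0,0,-1]
  ]
}}

```text
time: 18.77
tcp_pos: [532.4, 178.1, 111.0]
eef_rot: [[-0.195, 0.981, -0.0], [0.981, 0.195, -0.0], [-0.0, -0.0, -1.0]]
wrist_force: [0.6, 0.7, -3.3]
grip_width: 19.1
gripper_force: 68.3
```

```bash
python3 - <<'E'
from h import *
need([532.3,178.1,107],11.23)
E
```

```text
t 18.775 tcp [532.4 178.1 111. ] F [ 0.59  0.68 -3.3 ] w 19.1 yang 11.23 tilt [-2.e-04 -2.e-04 -1.e+00]
shift cm [-0.    -0.012  0.404] turn [-0.0003  0.0001  0.0001]
```

Emit:
{"op": "apply_moves", "data": {
  "motion": [
    [0,0,0.15,0,0,0,-1],
    [0,0,0.3,0,0,0,-1],
    [0,0,0.38,0,0,0,-1],
    [0,0,0.38,0,0,0,-1]
  ]
}}

```text
time: 19.27
tcp_pos: [532.5, 178.2, 107.4]
eef_rot: [[-0.195, 0.981, -0.0], [0.981, 0.195, -0.0], [-0.0, -0.0, -1.0]]
wrist_force: [0.9, 0.4, -2.7]
grip_width: 19.2
gripper_force: 68.3
```

```bash
python3 samp.py
```

```text
19.73 Fz -2.48 +- 0.2 z 107.43
```

Emit:
{"op": "apply_moves", "data": {
  "motion": [
    [0,0,0.04,0,0,0,-1],
    [0,0,0.06,0,0,0,-1],
    [0,0,0.06,0,0,0,-1]
  ]
}}

```text
time: 20.15
tcp_pos: [532.5, 178.2, 107.0]
eef_rot: [[-0.195, 0.981, 0.0], [0.981, 0.195, 0.0], [0.0, 0.0, -1.0]]
wrist_force: [-0.9, -0.8, 1.1]
grip_width: 19.8
gripper_force: 68.6
```

```bash
python3 samp.py
```

```text
20.6 Fz 3.07 +- 0.37 z 107.0
```

The punch is seated: contact force at z 107.0, the same height as at the grasp. Letting go.

Emit:
{"op": "apply_moves", "data": {
  "motion": [
    [0,0,0,0,0,0,-0.3],
    [0,0,0,0,0,0,0],
    [0,0,0,0,0,0,0.5],
    [0,0,0,0,0,0,1],
    [0,0,0,0,0,0,1]
  ]
}}

```text
time: 21.28
tcp_pos: [532.5, 178.2, 106.8]
eef_rot: [[-0.195, 0.981, 0.0], [0.981, 0.195, -0.0], [-0.0, 0.0, -1.0]]
wrist_force: [-0.5, -0.8, 0.0]
grip_width: 85.4
gripper_force: 0.0
```

Emit:
{"op": "apply_moves", "data": {
  "motion": [
    [0,0,0,0,0,0,1],
    [0,0,0,0,0,0,1],
    [0,0,0,0,0,0,1],
    [0,0,0,0,0,0,1]
  ]
}}

```text
time: 21.78
tcp_pos: [532.5, 178.2, 106.8]
eef_rot: [[-0.195, 0.981, 0.0], [0.981, 0.195, 0.0], [-0.0, 0.0, -1.0]]
wrist_force: [0.7, 0.8, -0.1]
grip_width: 85.5
gripper_force: 0.0
```

```bash
python3 - <<'E'
from h import *
need([532.3,176,240],11.23)
E
```

```text
t 21.775 tcp [532.5 178.2 106.8] F [ 0.69  0.82 -0.06] w 85.5 yang 11.24 tilt [ 0.  0. -1.]
shift cm [ -0.212  -0.061 -13.317] turn [0.     0.     0.0001]
```

Emit:
{"op": "apply_moves", "data": {
  "motion": [
    [0,0,-2,0,0,0,1],
    [0,0,-5,0,0,0,1],
    [0,0,-9,0,0,0,1],
    [0,0,-13,0,0,0,1],
    [0,0,-15,0,0,0,1]
  ]
}}

```text
time: 22.4
tcp_pos: [533.4, 178.4, 259.2]
eef_rot: [[-0.195, 0.981, 0.003], [0.981, 0.195, 0.001], [0.001, 0.003, -1.0]]
wrist_force: [0.0, -0.0, -0.6]
grip_width: 85.3
gripper_force: 0.0
```

Emit:
{"op": "apply_moves", "data": {
  "motion": [
    [0,0,-2,0,0,0,1],
    [0,0,-2,0,0,0,1],
    [0,0,-2,0,0,0,1],
    [0,0,-2,0,0,0,1]
  ]
}}

```text
time: 22.9
tcp_pos: [531.9, 178.0, 275.7]
eef_rot: [[-0.195, 0.981, -0.002], [0.981, 0.195, -0.001], [-0.001, -0.002, -1.0]]
wrist_force: [0.0, 0.2, 0.2]
grip_width: 85.3
gripper_force: 0.0
```

```bash
python3 - <<'E'
from h import *
need([532.3,176,240],11.23)
c=cam("scene"); save("pics/end.png",c['image'][130:270,225:415],4)
k=np.load("scene0.npy",allow_pickle=True).item()
P=cloud(c)
for z in range(95,170,12):
  for n,Q in(("now",P),("start",cloud(k))):
    m=(Q[...,2]>z)&(Q[...,2]<z+12)&(abs(Q[...,0]-534)<22)&(abs(Q[...,1]-175)<22)
    if m.any(): print(n,z,m.sum(),Q[m].mean(0).round(1))
E
```

```text
t 22.9 tcp [531.9 178.  275.7] F [0.04 0.16 0.18] w 85.3 yang 11.24 tilt [-1.7e-03 -9.0e-04 -1.0e+00]
shift cm [-0.201  0.007  3.57 ] turn [-0.0018  0.0005  0.0001]
now 95 24 [541.7 176.8 101.7]
start 95 25 [541.  177.3 101.3]
now 107 27 [541.3 178.2 113.4]
start 107 29 [540.5 177.  112.8]
now 119 27 [541.7 177.  125.7]
start 119 27 [540.1 177.1 125.5]
now 131 26 [541.6 177.4 137.4]
start 131 24 [540.3 176.7 137.2]
now 143 24 [541.3 177.3 148.6]
start 143 28 [540.8 177.2 147.8]
now 155 50 [539.2 175.8 162.6]
start 155 49 [538.5 176.1 162.3]
now 167 14 [533.4 176.7 168.4]
start 167 18 [533.  174.4 168. ]
```

View pics/end.png

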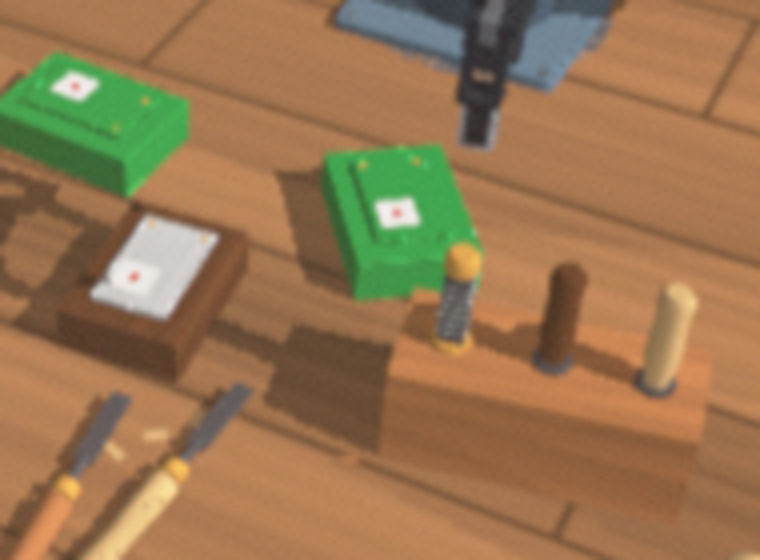

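The punch is upright and seated in its hole at (456,300), at the same height as at the start. The gripper is clear above it, and the plinth at (155,290) and everything else in view are where they were. Handing in.

```bash
python3 -c "
from h import *
print(order.job_done())"
```

```text
the job is handed in; nothing more can be done
None
```

The punch snapped once, with its point about 1 mm from the red dot's centre (about 9 N at the snap), and is back upright in its own rack hole, released; the plinth didn't move, everything else in view stayed put, and the job was handed in at about 23 s.

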